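# Lock the hold-down bolt into the slanted dish stand

## Robot

A 7-joint arm with a two-finger parallel gripper is mounted at the origin on a cart in front of the work surface, level with it; the furniture and walls round the work are solid. World frame = base frame: x ahead of the robot, y to its left, z up, the work surface at z = 0. Lengths are in m, angles in degrees, forces in N, time in s.
With the tool pointing down it reaches from about 0.425 to 0.875 m from the base axis. Payload 4.7 kg.
Tool frame: the origin (TCP) lies midway between the tips of the shut fingers; the grasp point (between the pads) lies 19 mm behind it; z points along the fingers, y is the line along which they close (so a half turn about z gives the same grasp; the last joint's range is limited). The gripper opens to 87 mm and grips with 3 to 60 N. Pads are 19 mm wide; open, the fingers measure 117 mm over their backs; the gripper's body (75 mm by 190 mm) begins 51 mm behind the grasp point.
Start: joints at [-71.385, 18.392, -4.016, 83.108, 1.295, 78.541, -3.26], TCP at [0.199, 0.619, 0.223] pointing down, gripper open.
Joint ranges: [-163.93, 163.93], [-17.29, 119.83], [-79.2, 71.16], [3.27, 140.29], [-89.18, 269.18], [5.43, 117.66], [-154.24, 154.24]. Speed limits (degrees/s): [147.25, 147.25, 180, 180, 180, 180, 180].

## Interface

Orientations are given as [roll, pitch, yaw] about the fixed x, y, z axes, in that order (R = Rz(yaw) Ry(pitch) Rx(roll)).
In Python, from cell import env, viewer, boxes_of, masks_of gives the robot as it stands. The module is installed in compiled form; this text tells all that it offers.
- The arm moves only by the tool apply_moves, never from a script. Its argument "moves" is a list of rows, each a list of 7 numbers: the shift along the tool's x, y, z scaled (see below), then the turn, a rotation vector about the tool's x, y, z scaled (see below), then the opening, from 0 (shut) to 1 (fully open). A call has 1 to 20 rows; each row is the pose to reach, as a shift and turn from the pose commanded when the call began, along the tool's axes at that moment; what a row does not reach only later rows make up. The controller multiplies each number of a shift by 0.2 m and each number of a turn by 1.5 rad. A row lasts 1/10 s, in which the tool goes at most 50 mm and 8.59 degrees, less where a joint would pass 70% of its speed; a pose out of reach is approached as far as the arm can. A call with a number of a shift or a turn outside -1 to 1 is refused whole. A call with a gripper value outside its range is refused whole. The fingers move at their own pace and stop on an object; "grip_force" is the grip in N (left out, the last holds). Time passes only in rows, so rows that repeat a pose let the fingers close. It gives the time, the measured TCP pose, the force, the opening and the grip force at its end, in the units of the state.
- env.get_obs(): the state, without advancing time (a new reading comes with each control period).
- viewer.read_camera(name): name is "side" or "top" or "wrist"; returns the picture (480x640x3 uint8, red, green, blue); there is no depth.
- viewer.get_calibration(name): a dict with "fov_y" (degrees; the focal length in pixels is half the picture's height over the tangent of half this angle, whatever the lens; pixels are square), "cx", "cy" (the principal point, pixels), "position" and "orientation" of the camera in the world. Camera axes: x right, y up, looking along -z (the intrinsics and any distortion apply to the point x, -y, -z); pixel columns grow to the right and rows downward; lengths in m; the calibration is good to about 2 mm. A picture is of the moment at which its call begins: read the wrist's pose just before it. get_calibration takes no time and is no camera call; for the wrist camera it gives the pose at the moment of the call.
- env.sign_off(): hands the job in; it is judged then, once.
Trained networks look in the newest picture that a camera, given by its name, has taken for a name from the list of things; names that differ only in an ending like _2 or _b are one class to them, and where a whole thing is asked for, a point or a joint stands for the part that bears it (a point fixed in the world has none). Each returns a list of dicts, best first, with "conf" (0 to 1); they miss things now and then, are a little off and sometimes report something else, mostly with a low value. They report only what shows in the picture. A call takes as long as a camera call.
- boxes_of(camera, target): "location" ([column, row] in pixels, amid what is visible of it).
- masks_of(camera, target): "pixels" (480x640 bool, what is visible of it) and "location" ([column, row] in pixels, amid what is visible of it).
The state is a dict: "time_s": time; "qpos": joint angles; "joint_velocities": joint speeds; "effort": joint torques, N m; "tool_pos": TCP position; "tool_rot": TCP orientation; "force": force on the tool from outside, world axes, zero at the start; "wrist_torque": the same for the moment, N m; "grip_width": finger opening in m; "grasp_force": force on a finger pad.
Only numpy, scipy, OpenCV 4.12 (cv2) and the standard library are available. Lean on these libraries where they do the work, as an engineer would, in place of code of your own. Each camera call takes 0.05 s, during which the arm holds its last target. There are 200 camera calls.

## Task

The petri dish on the slanted stand needs its hold-down bolt. Take the bolt out of its parking block, drop its T-shaped head through the wide window in the stand's slot, slide it along to the closed end of the slot beside the dish, turn it a quarter turn clockwise until it stops, so that its bar reaches over the dish and the head is locked, and let go. Leave the bottle, tube and tape standing about where they are.

Things in the scene. Friction and masses are not known exactly. Their poses are not given: they have to be found in the camera images.
- bolt_grip (a point): Loose hold-down bolt, 0.13 kg: black bar handle (74 long x 12 wide x 30 mm high; grip it across the 12 mm) on a steel stem with a T-head. This point: centre of the bar; x along the bar, y across it, z up the stem. Two rubber pads, 8 mm across, at x = +-31 mm reach to 22 mm below this point. Same after a half turn about z. At the start it stands upright in the parking block.
- bolt_foot (a point): Centre of the underside of the bolt's head, 57 mm below bolt_grip; same axes. Going up from here: head 34 (along x, parallel with the bar) x 20 x 7 mm, shank of 9 mm diameter to 19, collar of 18 mm diameter to 22, stem of 12 mm diameter to 42, bar from 42 to 72 mm.
- bolt_block: Fixed grey plastic parking block, 60 x 46 x 24 mm; origin at the centre of its underside on the worktop, z up. Its blind hole, 37 (x) x 23 (y) mm and 18 mm deep, loosely holds the bolt's head, bar along the block's x; straight up frees the bolt.
- slot_window (a point): Centre of the slot's drop-in window, on the top face of the slanted plate; axes as lock_point. The window is 40 (y) x 24 (x) mm, so the head passes only with its long side along y. From here a mouth 12 mm wide, for the 9 mm shank, runs toward -y to a closed end that stops the shank 0.5 mm past the lock point.
- lock_point (a point): Axis of the locked bolt, on the top face of the fixed stand's slanted plate, about 65 mm above the worktop. z stands square out of the plate, 30 degrees from vertical, leaning toward the stand's front (robot's side); x points up the slope; y runs level along the slot to the window, whose centre is at y = +75 mm.
- slot_plate: Fixed slanted aluminium plate with the T-slot; same origin and axes as lock_point; reaches x -34 to 116, y -62 to 112 mm. Lips 5 mm thick, cavity floor at z = -16: with the head in, the foot lies between z = -16 and -12 mm. Cavity 24 mm wide; only round lock_point a pocket lets the head turn, clockwise seen from above (bar's +y end to +x), stopping it after a quarter turn, bar along x.
- dish: Petri dish fixed on the slanted plate, 90 mm across, 15 mm high; origin at the centre of its underside, 65 mm up the slope from lock_point. Two steel pins 7 mm high stand at its lower edge. With the bolt's head on the cavity floor, the bar's pads pass 4 mm and the bar 11 mm above the dish. Let go, the bolt may lean a few degrees.
- jar: Bystander: clear bottle with black cap, 48 mm across, 105 mm high; origin at the centre of its underside.
- white_tape: Bystander: white tape roll lying flat, 55 mm across, 13 mm high; origin at the centre of its underside.
- tube: Bystander: standing sample tube with blue cap, 34 mm across, 86 mm high; origin at the centre of its underside.
- pipette_stand: Fixed obstacle: pipette stand, about 0.35 m high, with pipettes hanging all round it, up to about 110 mm from its axis; origin at the centre of its foot on the worktop. It stands between and behind the parking block and the slanted stand: carry the bolt round its front, gripper and arm clear of it.

How it is judged (in metres and radians):
On the way, in this order (a step that is already met when the one before it is completed fails the run):
1. the bolt's head has gone down through the window and lies below the slot's lips (x of bolt_foot in the frame of slot_window between -0.006 and 0.006 m and y of bolt_foot in the frame of slot_window between -0.012 and 0.012 m and z of bolt_foot in the frame of lock_point below -0.0105 m and angle between the z axis of bolt_foot and the z axis of lock_point, either way round below 0.25 rad), for 0.1 s.
2. the bolt has been slid, not yet turned, to the closed end of the slot (x of bolt_foot in the frame of lock_point between -0.007 and 0.007 m and y of bolt_foot in the frame of lock_point between -0.005 and 0.005 m and z of bolt_foot in the frame of lock_point between -0.02 and -0.0105 m and angle between the z axis of bolt_foot and the z axis of lock_point, either way round below 0.25 rad and angle between the x axis of bolt_foot and the y axis of lock_point, either way round below 0.35 rad), for 0.1 s.
3. the bolt has been turned a quarter turn at the closed end (x of bolt_foot in the frame of lock_point between -0.007 and 0.007 m and y of bolt_foot in the frame of lock_point between -0.005 and 0.005 m and z of bolt_foot in the frame of lock_point between -0.02 and -0.0105 m and angle between the z axis of bolt_foot and the z axis of lock_point, either way round below 0.25 rad and angle between the x axis of bolt_foot and the x axis of lock_point, either way round below 0.25 rad), for 0.2 s.
At the end, for the whole second after the job is handed in: Bolt head below the slot's lips (foot over 10.5 mm below the top face), foot within 5 mm along and 7 mm across of the lock point, bar within 0.25 rad of straight up the slope, stem within 0.25 rad of square to the plate, and it stays so (all of step 3); the robot touches nothing.
It fails at once if the black-capped bottle is pushed more than 40 mm or knocked over (distance of jar from where it was at the start of the episode above 0.04 m or angle between jar's own z axis and vertical above 0.6 rad).
It fails at once if the white tape roll is pushed more than 40 mm or knocked over (distance of white_tape from where it was at the start of the episode above 0.04 m or angle between white_tape's own z axis and vertical above 0.6 rad).
It fails at once if the blue-capped tube is pushed more than 40 mm or knocked over (distance of tube from where it was at the start of the episode above 0.04 m or angle between tube's own z axis and vertical above 0.6 rad).
It also fails if it takes over 54 s, if anything falls off the work surface, if the arm or the gripper's body presses on something with over 40 N, if the wrist force passes 120 N, or if a joint passes its speed limit or range.

## Working session

There is one attempt and no reset: what is moved stays moved. The work goes in short steps, Python scripts to look and compute and a tool call to move; the robot and the scene stay as the last step left them, time stands still between calls to the robot, and variables do not carry over. Pictures are saved under pics/ and viewed, at most 10 in all, crops included, and the job is handed in when it is done.

Besides the shell and the picture viewer there is one more tool, called after "Emit:" as name([rows], argument=value, ...), one row to a line, values as JSON. apply_moves: Moves the arm, as the interface text tells. Shifts and turns lie within -1 to 1; 1 stands for 0.2 m of shift or 1.5 rad of turn. Its arguments: {"type":"object","properties":{"moves":{"type":"array","items":{"type":"array","items":{"type":"number","minimum":-1,"maximum":1}}},"grip_force":{"type":"number"}},"required":["moves"]}

```bash
mkdir -p pics
cat > h.py <<'E'
import numpy as np, cv2
from scipy.spatial.transform import Rotation as R
from cell import env, viewer, boxes_of, masks_of
def rot(o):
    o=np.array(o,float)
    return o if o.shape==(3,3) else (R.from_euler('xyz',o,degrees=True).as_matrix() if o.size==3 else R.from_quat(o).as_matrix())
def save(c,n): 
    im=viewer.read_camera(c); cv2.imwrite(f'pics/{n}.png',im[:,:,::-1]); return im
def ray(cal,px):
    f=240/np.tan(np.radians(cal['fov_y']/2))
    d=np.array([(px[0]-cal['cx'])/f,-(px[1]-cal['cy'])/f,-1]); return np.array(cal['position']),rot(cal['orientation'])@d
def onz(cal,px,z):
    p,d=ray(cal,px); return p+d*(z-p[2])/d[2]
def proj(cal,P):
    f=240/np.tan(np.radians(cal['fov_y']/2))
    q=(np.atleast_2d(P)-np.array(cal['position']))@rot(cal['orientation'])
    return np.c_[cal['cx']+f*q[:,0]/-q[:,2], cal['cy']-f*q[:,1]/-q[:,2]]
E
python3 - <<'E'
from h import *
np.set_printoptions(precision=4,suppress=True)
for c in ['side','top','wrist']:
    cal=viewer.get_calibration(c); print(c,cal)
    save(c,c+'0')
    for t in ['bolt_grip','bolt_block','slot_plate','dish','jar','white_tape','tube','pipette_stand']:
        print(t,[(np.round(b['location']),round(b['conf'],2)) for b in boxes_of(c,t)][:2])
print(env.get_obs())
a=cv2.imread('pics/side0.png');b=cv2.imread('pics/top0.png')
E
```

```text
side {'fov_y': 48.32582190346077, 'cx': 314.4124381611512, 'cy': 240.50609083700007, 'position': array([0.5329, 1.163 , 0.5716]), 'orientation': array([  66.8174,   -0.5355, -179.394 ])}
bolt_grip [(array([330., 231.]), 0.86)]
bolt_block [(array([332., 248.]), 0.83)]
slot_plate [(array([298., 296.]), 0.68)]
dish [(array([290., 279.]), 0.86)]
jar [(array([313., 260.]), 0.69)]
white_tape []
tube [(array([325., 209.]), 0.81)]
pipette_stand [(array([294., 295.]), 0.23)]
top {'fov_y': 55.01251806638963, 'cx': 322.0906657611024, 'cy': 234.9198949732739, 'position': array([0.4412, 0.0196, 0.9907]), 'orientation': array([  6.2792,  -0.3261, -88.6429])}
bolt_grip [(array([375., 260.]), 0.65), (array([202., 218.]), 0.2)]
bolt_block [(array([366., 261.]), 0.93)]
slot_plate [(array([202., 218.]), 0.75), (array([371., 261.]), 0.5)]
dish [(array([210., 207.]), 0.94)]
jar []
white_tape [(array([338., 321.]), 0.69)]
tube [(array([482., 256.]), 0.78), (array([346., 315.]), 0.5)]
pipette_stand [(array([310., 237.]), 0.48)]
wrist {'fov_y': 61.5892261477081, 'cx': 325.4350833992226, 'cy': 245.63638651283492, 'position': array([0.1335, 0.6403, 0.3829]), 'orientation': array([-14.4097,  -0.0242,  72.1899])}
bolt_grip []
bolt_block []
slot_plate []
dish []
jar []
white_tape []
tube []
pipette_stand []
{'time_s': 1.35, 'qpos': array([-71.3855,  18.3911,  -4.0171,  83.1088,   1.2928,  78.5418,
        -3.2589]), 'joint_velocities': array([ 0.0151, -0.0582,  0.012 , -0.0974, -0.0035,  0.0198,  0.0967]), 'effort': array([  0.0002, -49.1102,  -0.4031, -31.277 ,  -0.0638,   0.0337,
         0.    ]), 'tool_pos': array([0.1988, 0.6189, 0.2226]), 'tool_rot': array([179.9966,   0.0004, 162.1959]), 'force': array([-0.3216, -0.0107,  0.0469]), 'wrist_torque': array([ 0.0391,  0.0575, -0.0009]), 'grasp_force': 0.0, 'grip_width': 0.08698527707889504}
```

View pics/top0.png

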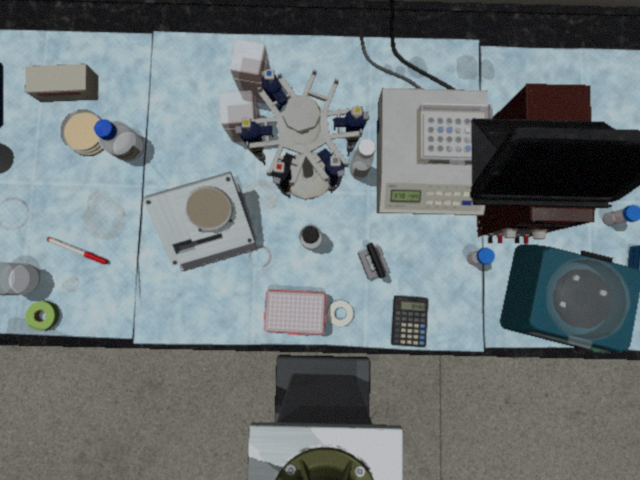

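View pics/side0.png

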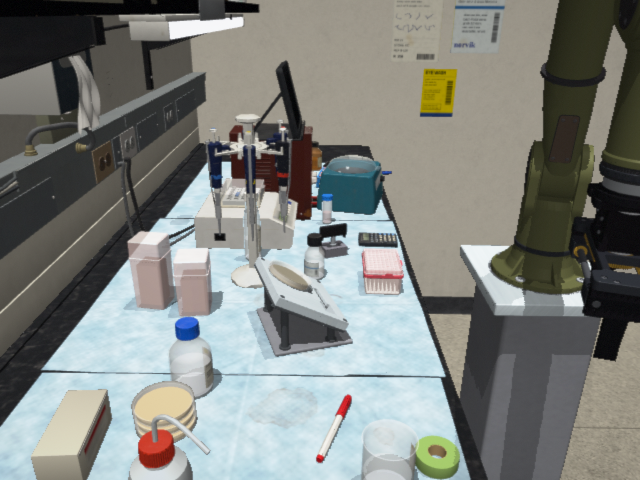

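Run:
```python
from h import *
np.set_printoptions(precision=4,suppress=True)
im=cv2.imread('pics/top0.png')
cal=viewer.get_calibration('top'); cs=viewer.get_calibration('side')
for n,px,z in [('bolt top',(374.5,260),.078),('block',(366,261),.02),('dish',(210,207),.11),('win',(185,243),.065),('lock',(221,237),.065),('jarcap',(311,233),.105),('tape',(341,313),.013),('tubecap',(486,256),.086),('pip',(300,118),.35),('pip foot',(308,182),.01)]:
    print(n,onz(cal,px,z))
a=im[165:280,130:270];b=im[230:290,340:400]
cv2.imwrite('pics/c1.png',np.hstack([cv2.resize(a,(480,394),interpolation=3),cv2.resize(b,(320,394),interpolation=3)]))
o=env.get_obs();w=viewer.get_calibration('wrist')
Rt=rot(o['tool_rot']);print((np.array(w['position'])-o['tool_pos'])@Rt, Rt.T@rot(w['orientation']))
```

```text
bolt top [ 0.4942 -0.0882  0.078 ]
block [ 0.4951 -0.0771  0.02  ]
dish [0.5872 0.2348 0.11  ]
win [0.5201 0.2923 0.065 ]
lock [0.534  0.2205 0.065 ]
jarcap [0.5419 0.0384 0.105 ]
tape [ 0.3853 -0.0269  0.013 ]
tubecap [ 0.5069 -0.3067  0.086 ]
pip [0.6801 0.0534 0.35  ]
pip foot [0.6638 0.0499 0.01  ]
[ 0.0687  0.0004 -0.1603] [[-0.0001  0.9685  0.2488]
 [ 1.      0.0002 -0.0003]
 [-0.0003  0.2488 -0.9685]]
```

View pics/c1.png

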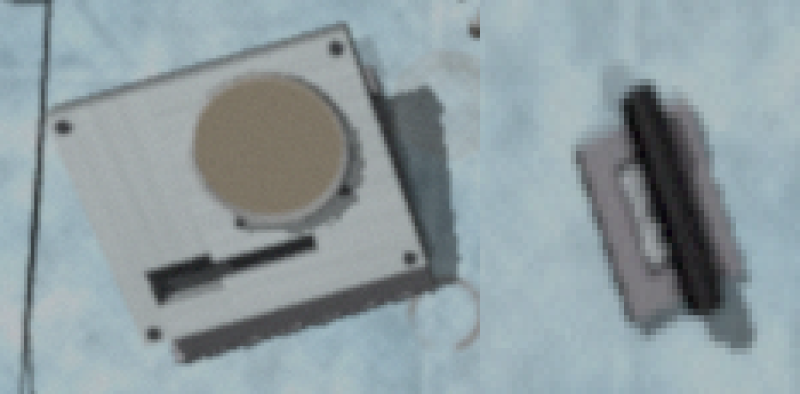

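Emit:
apply_moves([
  [-1, -0.6, 0, 0, 0, 0.3, 1],
  [-1, -0.6, 0, 0, 0, 0.3, 1],
  [-1, -0.6, 0, 0, 0, 0.3, 1],
  [-1, -0.6, 0, 0, 0, 0.3, 1],
  [-1, -0.6, 0, 0, 0, 0.3, 1],
])

```text
time_s: 1.85
tool_pos: [0.3556, 0.4399, 0.223]
tool_rot: [180.0, 0.1, 136.2]
force: [0.8, -0.3, -0.1]
grip_width: 0.0873
grasp_force: 0.0
```

```bash
cat >> h.py <<'E'
np.set_printoptions(precision=4,suppress=True)
def plan(p,Rm=None):
    o=env.get_obs(); Rt=rot(o['tool_rot']); 
    s=Rt.T@(np.array(p)-o['tool_pos'])/0.2
    r=R.from_matrix(Rt.T@(Rt if Rm is None else Rm)).as_rotvec()/1.5
    print('t',o['time_s'],'shift',s.round(3),'turn',r.round(3),'rows',np.linalg.norm(s)*4, np.degrees(np.linalg.norm(r)*1.5)/8.59)
def down(yaw): return R.from_euler('xyz',[180,0,yaw],degrees=True).as_matrix()
E
python3 -c "
from h import *
print(env.get_obs()); plan([.53,.25,.23],down(108))"
```

```text
{'time_s': 1.85, 'qpos': array([-59.3791,   8.0153,   6.1735,  95.6962,  -0.7966,  76.3043,
        -6.91  ]), 'joint_velocities': array([19.2669, -7.7422, 11.2958,  8.7735, -2.3916, -1.5832, 32.3786]), 'effort': array([ -2.2948, -38.4846,  -0.415 , -30.8568,  -0.1056,   0.2091,
        -0.4998]), 'tool_pos': array([0.3556, 0.4399, 0.223 ]), 'tool_rot': array([179.9583,   0.0807, 136.1672]), 'force': array([ 0.7901, -0.2723, -0.1408]), 'wrist_torque': array([-0.0299, -0.0423, -0.0419]), 'grasp_force': 0.0, 'grip_width': 0.08726651377388828}
t 1.85 shift [-1.287 -0.081 -0.033] turn [0.001 0.001 0.328] rows 5.158664279372728 3.2790887469823966
```

Emit:
apply_moves([
  [-1, -0.05, -0.03, 0, 0, 0.3, 1],
  [-1, -0.05, -0.03, 0, 0, 0.3, 1],
  [-1, -0.05, -0.03, 0, 0, 0.3, 1],
  [-1, -0.05, -0.03, 0, 0, 0.3, 1],
  [-1, -0.05, -0.03, 0, 0, 0.3, 1],
  [-1, -0.05, -0.03, 0, 0, 0.3, 1],
])

```text
time_s: 2.45
tool_pos: [0.4915, 0.297, 0.2287]
tool_rot: [180.0, -0.0, 110.4]
force: [-0.0, 1.4, -0.7]
grip_width: 0.0872
grasp_force: 0.0
```

Run:
```python
from h import *
import pickle
o=env.get_obs(); cal=viewer.get_calibration('wrist'); im=save('wrist','w1')
print(o['tool_pos'],o['tool_rot'],o['qpos'],o['joint_velocities'])
pickle.dump(cal,open('w1.pkl','wb'))
m=masks_of('wrist','dish'); print([(x['location'],x['conf'],x['pixels'].sum()) for x in m])
```

```text
[0.4915 0.297  0.2287] [179.9839  -0.0144 110.4239] [-48.3552   8.9064  16.3309  94.3768  -2.5712  77.0646 -11.2119] [-2.0885 -0.0004 -3.1678  0.3986 -0.9403  0.004  -0.1852]
[]
```

View pics/w1.png

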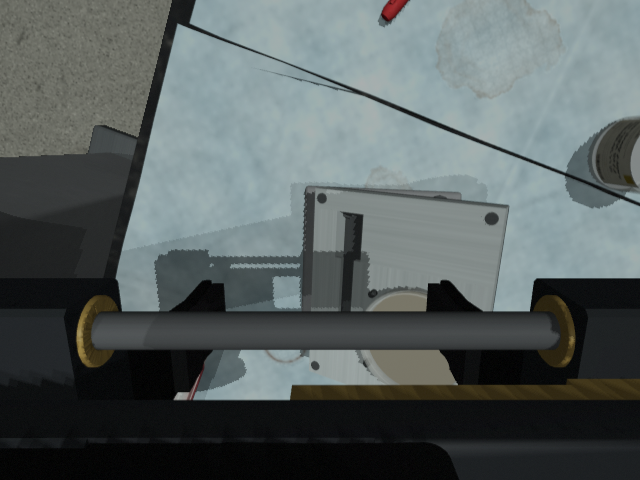

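Run:
```python
import cv2
im=cv2.imread('pics/w1.png')[175:320,285:520]
cv2.imwrite('pics/c2.png',cv2.resize(im,None,fx=3.4,fy=3.4,interpolation=cv2.INTER_CUBIC))
```

```text
(no output)
```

View pics/c2.png

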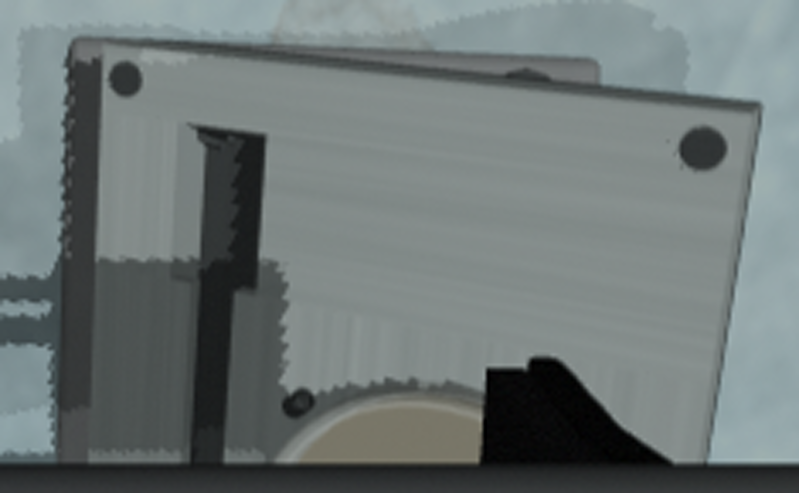

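```bash
cat > fit.py <<'E'
from h import *
import pickle
from scipy.optimize import least_squares
wc=pickle.load(open('w1.pkl','rb')); tc=viewer.get_calibration('top')
def stand(v):
    yaw=v[3]; Rz=R.from_euler('z',yaw).as_matrix()
    return np.array(v[:3]), Rz@R.from_euler('y',-30,degrees=True).as_matrix()
W=[((-12,95),(186,122)),((12,95),(267,135)),((12,55),(257,291)),((-12,55),(172,279)),((-34,112),(102,45)),((116,112),(761,103))]
T=[((12,95),(148,272)),((12,55),(210,255)),((-12,95),(158,303)),((6,-5),(313,236)),((-6,-5),(317,247)),((116,112),(45,110)),((116,-62),(347,22)),((-34,-62),(427,272))]
def prep(L,s,off): return np.array([[a[0],a[1],0] for a,_ in L])/1000, np.array([b for _,b in L])/s+off
WP,Wp=prep(W,3.4,(285,175)); TP,Tp=prep(T,480/140,(130,165))
def res(v,which='wt'):
    p,Rm=stand(v); r=[]
    if 'w' in which: r.append(((proj(wc,p+WP@Rm.T)-Wp)).ravel())
    if 't' in which: r.append(((proj(tc,p+TP@Rm.T)-Tp)*1).ravel())
    return np.concatenate(r)
if __name__=='__main__':
    for k in ['w','t','wt']:
        s=least_squares(res,[.53,.22,.065,.31],args=(k,),loss='soft_l1'); p,Rm=stand(s.x)
        print(k,s.x,np.degrees(s.x[3]),'win',p+Rm@[0,.075,0]); print(res(s.x,k).reshape(-1,2).round(1).tolist())
E
python3 fit.py
```

```text
w [0.536  0.2269 0.0662 0.3296] 18.8866531347389 win [0.5117 0.2979 0.0662]
[[-2.3, -0.2], [0.4, -0.9], [0.9, 1.4], [0.2, 0.2], [0.1, -0.4], [-0.4, 0.2]]
t [0.5352 0.2219 0.0697 0.2966] 16.992098509077916 win [0.5133 0.2936 0.0697]
[[-1.6, -0.8], [-0.1, -1.2], [-0.2, 0.7], [0.0, -1.0], [0.8, 1.1], [-0.2, 0.8], [0.7, 2.4], [0.1, -1.6]]
wt [0.5359 0.2253 0.0593 0.3135] 17.96085285964824 win [0.5128 0.2966 0.0593]
[[-1.4, 0.1], [0.7, -0.2], [0.5, 1.0], [0.4, -0.5], [1.7, 0.1], [-3.7, 3.4], [-1.5, 0.1], [-0.3, -0.6], [0.0, 1.3], [-0.6, -0.9], [0.2, 1.1], [-0.5, 2.6], [-1.0, 3.0], [-0.7, -2.1]]
```

Emit:
apply_moves([
  [-0.9, -0.55, 0, 0, 0, 0.5, 1],
  [-0.9, -0.55, 0, 0, 0, 0.5, 1],
  [-0.9, -0.55, 0, 0, 0, 0.5, 1],
  [-0.9, -0.55, 0, 0, 0, 0.5, 1],
  [-0.9, -0.55, 0, 0, 0, 0.5, 1],
])

```text
time_s: 3.05
tool_pos: [0.4498, 0.0869, 0.2289]
tool_rot: [180.0, 0.0, 67.1]
force: [0.1, 0.5, 0.1]
grip_width: 0.0871
grasp_force: 0.0
```

```bash
python3 -c "
from h import *
o=env.get_obs();print(o['tool_pos'],o['tool_rot']); plan([.448,-.107,.14],down(22))"
```

```text
[0.4498 0.0869 0.2289] [179.9845   0.0008  67.0883]
t 3.05 shift [-0.897  0.369  0.445] turn [ 0.    -0.     0.525] rows 4.267115453078339 5.248928715842108
```

Emit:
apply_moves([
  [-0.9, 0.37, 0.1, 0, 0, 0.525, 1],
  [-0.9, 0.37, 0.1, 0, 0, 0.525, 1],
  [-0.9, 0.37, 0.1, 0, 0, 0.525, 1],
  [-0.9, 0.37, 0.2, 0, 0, 0.525, 1],
  [-0.9, 0.37, 0.44, 0, 0, 0.525, 1],
  [-0.9, 0.37, 0.44, 0, 0, 0.525, 1],
  [-0.9, 0.37, 0.44, 0, 0, 0.525, 1],
])

```text
time_s: 3.75
tool_pos: [0.4502, -0.1021, 0.1395]
tool_rot: [-179.9, 0.1, 22.7]
force: [1.2, 0.5, -0.2]
grip_width: 0.0866
grasp_force: 0.0
```

Run:
```python
from h import *
import pickle
o=env.get_obs(); cal=viewer.get_calibration('wrist'); im=save('wrist','w2'); pickle.dump(cal,open('w2.pkl','wb'))
print(o['tool_pos'],o['tool_rot'],o['joint_velocities'].round(1))
for t in ['bolt_grip','bolt_block']:
  for x in masks_of('wrist',t)[:2]:
    m=x['pixels'].astype(np.uint8); pts=cv2.findNonZero(m); print(t,x['conf'],x['location'],cv2.minAreaRect(pts),cv2.boundingRect(m))
```

```text
[ 0.4502 -0.1021  0.1395] [-179.943     0.1241   22.6712] [-0.6 -1.3 -0.3 -2.6  0.3  0.   2. ]
bolt_grip 0.93 [339.3, 176.2] ((336.0, 182.0), (132.0, 28.0), 90.0) (322, 116, 29, 133)
bolt_block 0.72 [319.1, 174.8] ((337.0, 177.5), (89.0, 68.0), 90.0) (303, 133, 69, 90)
```

View pics/w2.png

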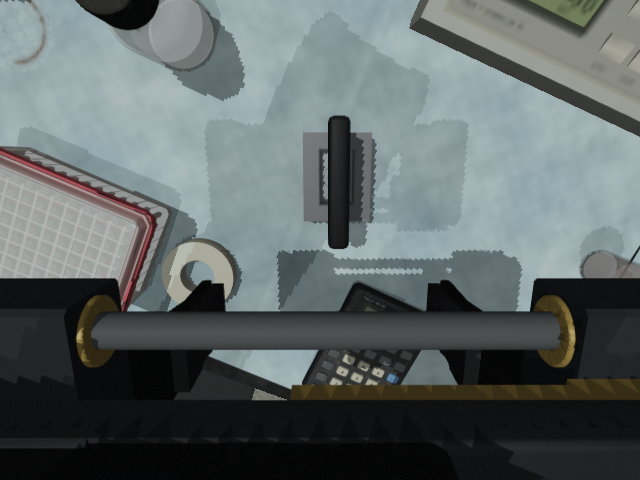

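Run:
```python
from h import *
import pickle
cal=pickle.load(open('w2.pkl','rb'))
a=onz(cal,(340,117),.077);b=onz(cal,(339,247),.077);c=(a+b)/2
print(a,b,c,np.linalg.norm(a-b),np.degrees(np.arctan2(*(a-b)[1::-1])))
y=np.degrees(np.arctan2(*(a-b)[1::-1]))
# block sanity
print(onz(cal,(337,177),.024))
plan([c[0],c[1],.044],down(y))
```

```text
[ 0.5265 -0.0773  0.077 ] [ 0.4611 -0.1047  0.077 ] [ 0.4938 -0.091   0.077 ] 0.07089496365026761 22.72684234477544
[ 0.4935 -0.0912  0.024 ]
t 3.9 shift [0.213 0.028 0.488] turn [ 0.    -0.001  0.   ] rows 2.1339104997279623 0.014124531094737361
```

Emit:
apply_moves([
  [0.213, 0.028, 0, 0, 0, 0, 1],
  [0.213, 0.028, 0.2, 0, 0, 0, 1],
  [0.213, 0.028, 0.4, 0, 0, 0, 1],
  [0.213, 0.028, 0.46, 0, 0, 0, 1],
  [0.213, 0.028, 0.46, 0, 0, 0, 1],
  [0.213, 0.028, 0.46, 0, 0, 0, 0],
  [0.213, 0.028, 0.46, 0, 0, 0, 0],
  [0.213, 0.028, 0.46, 0, 0, 0, 0],
  [0.213, 0.028, 0.46, 0, 0, 0, 0],
  [0.213, 0.028, 0.46, 0, 0, 0, 0],
  [0.213, 0.028, 0.46, 0, 0, 0, 0],
  [0.213, 0.028, 0.46, 0, 0, 0, 0],
], grip_force=40)

```text
time_s: 5.1
tool_pos: [0.4925, -0.0923, 0.0486]
tool_rot: [-180.0, -0.0, 22.5]
force: [-0.5, 0.3, 0.1]
grip_width: 0.039
grasp_force: 0.0
```

Emit:
apply_moves([
  [0, 0, 0, 0, 0, 0, 0],
  [0, 0, 0, 0, 0, 0, 0],
  [0, 0, 0, 0, 0, 0, 0],
  [0, 0, 0, 0, 0, 0, 0],
  [0, 0, 0, 0, 0, 0, 0],
  [0, 0, 0, 0, 0, 0, 0],
  [0, 0, 0, 0, 0, 0, 0],
])

```text
time_s: 5.8
tool_pos: [0.4925, -0.0923, 0.0485]
tool_rot: [-180.0, -0.0, 22.5]
force: [0.0, 0.2, -0.3]
grip_width: 0.012
grasp_force: 40.0
```

Emit:
apply_moves([
  [0, 0, -0.1, 0, 0, 0, 0],
  [0, 0, -0.3, 0, 0, 0, 0],
  [0, 0, -0.55, 0, 0, 0, 0],
  [0, 0, -0.8, 0, 0, 0, 0],
  [0.1, -0.25, -0.85, 0, 0, -0.1, 0],
  [0.1, -0.5, -0.85, 0, 0, -0.2, 0],
  [0.1, -0.75, -0.85, 0, 0, -0.3, 0],
  [0.1, -0.93, -0.85, 0, 0, -0.4, 0],
  [0.1, -0.93, -0.85, 0, 0, -0.5, 0],
  [0.1, -0.93, -0.85, 0, 0, -0.5, 0],
])

```text
time_s: 6.8
tool_pos: [0.439, 0.088, 0.2184]
tool_rot: [-180.0, 0.0, 65.7]
force: [0.5, -1.0, -1.4]
grip_width: 0.0115
grasp_force: 40.0
```

```bash
cat > tgt.py <<'E'
from fit import *
def tool_pose(s, y, footz, gz, ang=0., x=0.):
    """stand vec s; bolt axis at plate (x,y), foot height footz (m), gz: foot->TCP distance; ang cw turn"""
    p,Rm=stand(s)
    Y=Rm@[0,1,0];Z=Rm@[0,0,1]
    tx=R.from_rotvec(-np.radians(ang)*Z).apply(Y)
    T=np.c_[tx,np.cross(-Z,tx),-Z]
    return p+Rm@np.array([x,y,footz+gz]),T
E
python3 - <<'E'
from tgt import *
s=least_squares(lambda v:res([v[0],v[1],.065,v[2]]),[.53,.22,.31],loss='soft_l1').x; S=[s[0],s[1],.065,s[2]]; print(S)
P,T=tool_pose(S,.075,.07,.0425); print(P,T)
o=env.get_obs();print(o['grip_width'],o['qpos']);plan(P,T)
E
```

```text
[np.float64(0.5349134596503485), np.float64(0.2256714592339532), 0.065, np.float64(0.3100904203315784)]
[0.4585 0.2799 0.1624] [[-0.3051  0.8247  0.4762]
 [ 0.9523  0.2643  0.1526]
 [ 0.      0.5    -0.866 ]]
0.011542936767077832 [-41.8955  -7.9164  25.0132 111.3272   3.4566  75.8961 -42.2379]
t 6.8 shift [ 0.915 -0.306  0.279] turn [-0.333  0.128 -0.478] rows 4.016863693954946 5.969514073966658
```

Emit:
apply_moves([
  [0.75, -0.15, 0.28, -0.333, 0.128, -0.478, 0],
  [0.75, -0.15, 0.28, -0.333, 0.128, -0.478, 0],
  [0.75, -0.15, 0.28, -0.333, 0.128, -0.478, 0],
  [0.75, -0.15, 0.28, -0.333, 0.128, -0.478, 0],
  [0.75, -0.15, 0.28, -0.333, 0.128, -0.478, 0],
  [0.75, -0.15, 0.28, -0.333, 0.128, -0.478, 0],
  [0.75, -0.15, 0.28, -0.333, 0.128, -0.478, 0],
  [0.75, -0.15, 0.28, -0.333, 0.128, -0.478, 0],
])

```text
time_s: 7.6
tool_pos: [0.475, 0.235, 0.1628]
tool_rot: [150.1, -0.1, 107.2]
force: [-0.0, 0.1, -1.1]
grip_width: 0.0118
grasp_force: 40.0
```

Run:
```python
from tgt import *
o=env.get_obs(); cal=viewer.get_calibration('wrist'); im=save('wrist','w3'); pickle.dump((o,cal),open('w3.pkl','wb'))
print(o['tool_pos'],o['tool_rot'],o['qpos'],o['joint_velocities'].round(1))
S=[.5349,.2257,.065,.3101]
p,Rm=stand(S);print('tcp in plate',Rm.T@(o['tool_pos']-p))
Q=np.array([[12,95],[-12,95],[-12,55],[12,55]])/1000
print(proj(cal,p+np.c_[Q,np.zeros(4)]@Rm.T))
```

```text
[0.475  0.235  0.1628] [150.0777  -0.1378 107.2029] [-50.3896 -15.3598  13.2433 130.1282  21.3178  38.0771 -33.3087] [-0.2  1.  -0.2 -2.7 -0.1 -0.5  0.7]
tcp in plate [0.002  0.0271 0.1118]
[[342.178  142.7846]
 [305.5704 143.1591]
 [306.8822 203.7965]
 [342.1467 203.4555]]
```

View pics/w3.png

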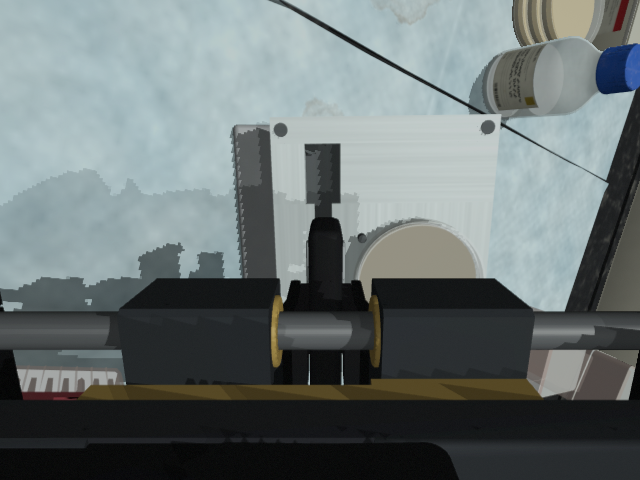

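Run:
```python
from tgt import *
o,cal=pickle.load(open('w3.pkl','rb'))
Rt=rot(o['tool_rot']);g=.0425
for n,q in [('top end',(.037,0,g-.072)),('bot end',(.037,0,g-.042)),('pad',(.035,0,g-.035)),('head top',(.017,0,g-.007)),('head bot',(.017,0,g))]:
    for d in (0,.003): print(n,d,proj(cal,o['tool_pos']+Rt@(np.array(q)+[d,0,0])))
im=cv2.imread('pics/w3.png')[110:290,250:430]
im=cv2.convertScaleAbs(im,alpha=1.6,beta=25)
cv2.imwrite('pics/c3.png',cv2.resize(im,None,fx=3.3,fy=3.3,interpolation=cv2.INTER_CUBIC))
```

```text
top end 0 [[329.7879 239.62  ]]
top end 0.003 [[329.8105 230.8774]]
bot end 0 [[329.0134 222.3847]]
bot end 0.003 [[329.0284 215.118 ]]
pad 0 [[328.8615 223.8332]]
pad 0.003 [[328.8752 216.8827]]
head top 0 [[328.3316 247.9956]]
head top 0.003 [[328.3412 242.2198]]
head bot 0 [[328.2373 244.5784]]
head bot 0.003 [[328.2463 238.9778]]
```

View pics/c3.png

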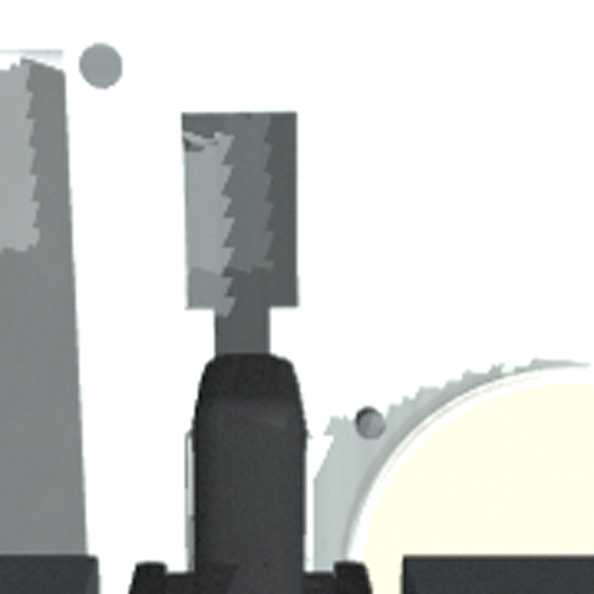

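Run:
```python
from tgt import *
o,cal=pickle.load(open('w3.pkl','rb'))
for i in range(2):
    Rt=rot(o['tool_rot']);print((np.array(cal['position'])-o['tool_pos'])@Rt, (Rt.T@rot(cal['orientation'])).round(4).tolist())
    o=env.get_obs();cal=viewer.get_calibration('wrist');print(o['tool_pos'],o['tool_rot'])
```

```text
[ 0.0686 -0.0015 -0.1609] [[-0.0002, 0.9686, 0.2487], [1.0, 0.0002, -0.0], [-0.0001, 0.2487, -0.9686]]
[0.4757 0.2357 0.1635] [150.0069  -0.1294 107.2613]
[ 0.0686 -0.0014 -0.1609] [[-0.0003, 0.9686, 0.2487], [1.0, 0.0003, -0.0], [-0.0001, 0.2487, -0.9686]]
[0.4757 0.2357 0.1635] [150.0069  -0.1294 107.2613]
```

Run:
```python
from tgt import *
S=[.5349,.2257,.065,.3101]
P,T=tool_pose(S,.0724,.012,.0425,x=.0008); plan(P,T)
p,Rm=stand(S);print(Rm.T@(env.get_obs()['tool_pos']-p))
```

```text
t 7.65 shift [ 0.225 -0.013  0.287] turn [-0.     0.002 -0.006] rows 1.4581031892132879 0.060818355312864
[0.0031 0.0276 0.112 ]
```

Emit:
apply_moves([
  [0.225, -0.013, 0, 0, 0, -0.006, 0],
  [0.225, -0.013, 0.15, 0, 0.002, -0.006, 0],
  [0.225, -0.013, 0.287, 0, 0.002, -0.006, 0],
  [0.225, -0.013, 0.287, 0, 0.002, -0.006, 0],
  [0.225, -0.013, 0.287, 0, 0.002, -0.006, 0],
])

```text
time_s: 8.15
tool_pos: [0.487, 0.2868, 0.1116]
tool_rot: [150.1, 0.1, 107.9]
force: [0.7, -0.2, -0.9]
grip_width: 0.0119
grasp_force: 40.0
```

```bash
cat > chk.py <<'E'
from tgt import *
S=[.5349,.2257,.065,.3101]
o=env.get_obs();p,Rm=stand(S)
print(o['time_s'],'tcp plate mm',(Rm.T@(o['tool_pos']-p)*1000).round(2),'foot z',(Rm.T@(o['tool_pos']-p))[2]*1000-42.5,'F plate',(Rm.T@o['force']).round(1),'q',o['qpos'].round(1))
E
python3 chk.py
python3 - <<'E'
from tgt import *
P,T=tool_pose([.5349,.2257,.065,.3101],.0724,.012,.0425,x=.0008); plan(P,T)
im=save('wrist','w4')[110:290,250:430]
im=cv2.convertScaleAbs(im[:,:,::-1],alpha=1.6,beta=25)
cv2.imwrite('pics/c4.png',cv2.resize(im,None,fx=3.3,fy=3.3,interpolation=cv2.INTER_CUBIC))
E
```

```text
8.15 tcp plate mm [-0.05 72.78 53.83] foot z 11.326503827448526 F plate [ 0.  -0.4 -1.1] q [-50.7  -5.4   9.9 128.9  24.3  30.7 -40.8]
t 8.15 shift [-0.002  0.004 -0.003] turn [-0.001  0.     0.002] rows 0.023006505666299037 0.026057479358116645
```

View pics/c4.png

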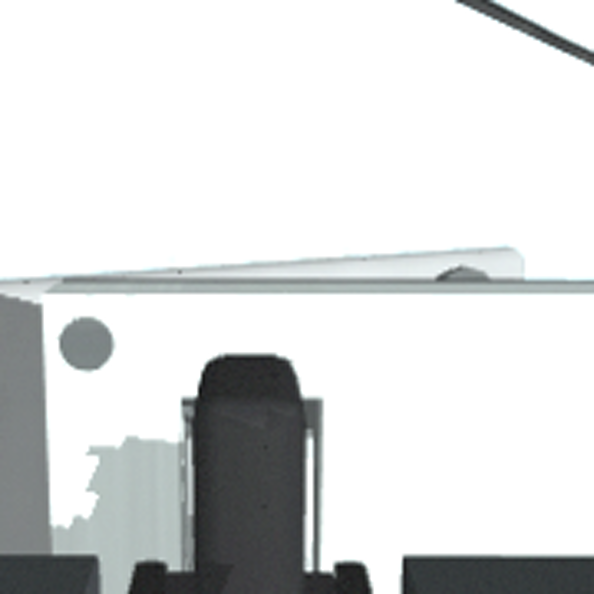

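Emit:
apply_moves([
  [-0.004, 0.0045, 0.01, 0, 0, 0, 0],
  [-0.004, 0.0045, 0.03, 0, 0, 0, 0],
  [-0.004, 0.0045, 0.05, 0, 0, 0, 0],
  [-0.004, 0.0045, 0.07, 0, 0, 0, 0],
  [-0.004, 0.0045, 0.085, 0, 0, 0, 0],
  [-0.004, 0.0045, 0.095, 0, 0, 0, 0],
  [-0.004, 0.0045, 0.095, 0, 0, 0, 0],
])

```text
time_s: 8.9
tool_pos: [0.4961, 0.2892, 0.0951]
tool_rot: [150.0, 0.1, 108.1]
force: [0.2, -0.2, -2.1]
grip_width: 0.0115
grasp_force: 40.0
```

```bash
python3 chk.py
```

```text
8.9 tcp plate mm [-0.14 72.28 34.86] foot z -7.638891487257908 F plate [-1.  -0.2 -1.9] q [-50.4  -2.8  10.5 128.8  24.6  28.  -40.9]
```

Emit:
apply_moves([
  [0, 0, 0.01, 0, 0, 0, 0],
  [0, 0, 0.02, 0, 0, 0, 0],
  [0, 0, 0.03, 0, 0, 0, 0],
  [0, 0, 0.034, 0, 0, 0, 0],
  [0, 0, 0.034, 0, 0, 0, 0],
  [0, 0, 0.034, 0, 0, 0, 0],
])

```text
time_s: 9.5
tool_pos: [0.5005, 0.2912, 0.0909]
tool_rot: [149.9, 0.0, 108.1]
force: [1.6, 0.8, 1.8]
grip_width: 0.0116
grasp_force: 40.0
```

```bash
python3 chk.py
```

```text
9.5 tcp plate mm [ 1.83 72.86 28.8 ] foot z -13.698893484392624 F plate [2.4 0.3 0.7] q [-50.3  -1.8  10.6 128.6  24.8  27.  -41.1]
```

Emit:
apply_moves([
  [0, 0, 0.006, 0, 0, 0, 0],
  [0, 0, 0.012, 0, 0, 0, 0],
  [0, 0, 0.012, 0, 0, 0, 0],
  [0, 0, 0.012, 0, 0, 0, 0],
])

```text
time_s: 9.9
tool_pos: [0.5014, 0.2913, 0.0898]
tool_rot: [149.9, 0.1, 108.1]
force: [-10.2, -6.1, 17.1]
grip_width: 0.0117
grasp_force: 40.0
```

```bash
python3 chk.py;python3 chk.py
```

```text
9.9 tcp plate mm [ 2.12 72.75 27.46] foot z -15.03782697687527 F plate [-1.4 -2.7 20.6] q [-50.3  -1.6  10.6 128.6  24.8  26.8 -41.1]
9.9 tcp plate mm [ 2.12 72.75 27.46] foot z -15.03782697687527 F plate [-1.4 -2.7 20.6] q [-50.3  -1.6  10.6 128.6  24.8  26.8 -41.1]
```

Emit:
apply_moves([
  [0, -0.003, -0.014, 0, 0, 0, 0],
  [0, -0.006, -0.014, 0, 0, 0, 0],
  [0, -0.006, -0.014, 0, 0, 0, 0],
  [-0.03, -0.006, -0.014, 0, 0, 0, 0],
  [-0.06, -0.006, -0.014, 0, 0, 0, 0],
  [-0.09, -0.006, -0.014, 0, 0, 0, 0],
  [-0.12, -0.006, -0.014, 0, 0, 0, 0],
  [-0.12, -0.006, -0.014, 0, 0, 0, 0],
])

```text
time_s: 10.7
tool_pos: [0.5059, 0.2654, 0.0889]
tool_rot: [150.1, 0.1, 108.0]
force: [0.6, 0.3, -0.6]
grip_width: 0.0117
grasp_force: 40.0
```

```bash
python3 chk.py
```

```text
10.7 tcp plate mm [-1.46 46.69 28.43] foot z -14.069380584155159 F plate [ 0.3  0.1 -0.9] q [-48.9  -2.9  12.5 129.8  22.6  26.2 -36.2]
```

Emit:
apply_moves([
  [-0.04, 0, 0, 0, 0, 0, 0],
  [-0.08, 0, 0, 0, 0, 0, 0],
  [-0.12, 0, 0, 0, 0, 0, 0],
  [-0.16, 0, 0, 0, 0, 0, 0],
  [-0.2, 0, 0, 0, 0, 0, 0],
  [-0.21, 0, 0, 0, 0, 0, 0],
  [-0.21, 0, 0, 0, 0, 0, 0],
])

```text
time_s: 11.4
tool_pos: [0.5185, 0.2267, 0.0891]
tool_rot: [150.1, 0.1, 108.0]
force: [-1.1, 0.7, -1.7]
grip_width: 0.0119
grasp_force: 40.0
```

```bash
python3 chk.py; python3 -c "
from tgt import *
P,T=tool_pose([.5349,.2257,.065,.3101],-.0026,-.0145,.0425,x=.000); plan(P,T)"
```

```text
11.4 tcp plate mm [-1.23  5.91 28.52] foot z -13.977790095499316 F plate [-1.6  1.  -1.1] q [-47.   -4.2  16.3 130.9  17.9  24.9 -26.8]
t 11.4 shift [-0.043  0.006  0.003] turn [-0.001 -0.     0.004] rows 0.17231832286587415 0.03645140839969452
```

Free sliding. Go to the stop gently.

Emit:
apply_moves([
  [-0.015, 0, 0, 0, 0, 0, 0],
  [-0.03, 0, 0, 0, 0, 0, 0],
  [-0.04, 0, 0, 0, 0, 0, 0],
  [-0.048, 0, 0, 0, 0, 0, 0],
  [-0.052, 0, 0, 0, 0, 0, 0],
  [-0.052, 0, 0, 0, 0, 0, 0],
])

```text
time_s: 12.0
tool_pos: [0.5218, 0.2177, 0.0895]
tool_rot: [150.0, 0.1, 108.1]
force: [0.5, 0.2, -1.9]
grip_width: 0.0117
grasp_force: 40.0
```

```bash
python3 chk.py
```

```text
12.0 tcp plate mm [-0.67 -3.61 28.68] foot z -13.819560651136133 F plate [-0.4  0.  -1.9] q [-46.6  -4.5  17.4 131.   16.6  24.6 -24.2]
```

Emit:
apply_moves([
  [-0.005, 0, 0, 0, 0, 0, 0],
  [-0.01, 0, 0, 0, 0, 0, 0],
  [-0.015, 0, 0, 0, 0, 0, 0],
  [-0.015, 0, 0, 0, 0, 0, 0],
])

```text
time_s: 12.4
tool_pos: [0.522, 0.217, 0.0896]
tool_rot: [150.0, 0.0, 108.3]
force: [-2.9, 7.3, -3.0]
grip_width: 0.0117
grasp_force: 40.0
```

```bash
python3 chk.py
```

```text
12.4 tcp plate mm [-0.65 -4.32 28.74] foot z -13.756218466319257 F plate [-2.   7.8 -2.3] q [-46.6  -4.6  17.5 131.1  16.1  24.5 -23.4]
```

Emit:
apply_moves([
  [0.01, 0, 0, 0, 0, 0, 0],
  [0.01, -0.001, 0, 0, 0, 0.06, 0],
  [0.01, -0.002, 0, 0, 0, 0.12, 0],
  [0.01, -0.004, 0, 0, 0, 0.2, 0],
  [0.011, -0.005, 0, 0, 0, 0.28, 0],
  [0.012, -0.007, 0, 0, 0, 0.36, 0],
  [0.013, -0.008, 0, 0, 0, 0.44, 0],
  [0.014, -0.009, 0, 0, 0, 0.52, 0],
  [0.014, -0.009, 0, 0, 0, 0.52, 0],
])

```text
time_s: 13.3
tool_pos: [0.5218, 0.2179, 0.0901]
tool_rot: [157.5, -20.7, 67.6]
force: [1.6, 3.8, -0.2]
grip_width: 0.0119
grasp_force: 40.0
```

```bash
python3 chk.py; python3 -c "
from tgt import *
o=env.get_obs();print(o['tool_rot'],o['wrist_torque'])
P,T=tool_pose([.5349,.2257,.065,.3101],-.0013,-.0145,.0425,ang=90,x=-.0032); plan(P,T)"
```

```text
13.3 tcp plate mm [-0.36 -3.42 29.18] foot z -13.318675196107147 F plate [ 2.2  3.2 -1.5] q [-42.9  -4.4  13.6 131.   16.   24.3 -68.4]
[157.4967 -20.6785  67.6196] [0.5548 0.4814 0.4971]
t 13.3 shift [-0.002 -0.018  0.006] turn [-0.001 -0.003  0.531] rows 0.07473379828394795 5.314976781051428
```

Emit:
apply_moves([
  [0, -0.003, 0.003, 0, 0, 0.08, 0],
  [-0.001, -0.006, 0.003, 0, 0, 0.16, 0],
  [-0.002, -0.009, 0.004, 0, 0, 0.24, 0],
  [-0.002, -0.012, 0.004, 0, 0, 0.32, 0],
  [-0.002, -0.014, 0.004, 0, 0, 0.4, 0],
  [-0.002, -0.016, 0.004, 0, 0, 0.47, 0],
  [-0.002, -0.018, 0.004, 0, 0, 0.52, 0],
  [-0.002, -0.018, 0.004, 0, 0, 0.54, 0],
  [-0.002, -0.018, 0.004, 0, 0, 0.54, 0],
  [-0.002, -0.018, 0.004, 0, 0, 0.54, 0],
])

```text
time_s: 14.3
tool_pos: [0.5191, 0.2186, 0.0877]
tool_rot: [-179.5, -30.1, 17.0]
force: [2.8, 1.2, 1.6]
grip_width: 0.0116
grasp_force: 40.0
```

```bash
python3 chk.py; python3 -c "
from tgt import *
o=env.get_obs();print(o['tool_rot'],o['wrist_torque'])
P,T=tool_pose([.5349,.2257,.065,.3101],-.0013,-.0145,.0425,ang=90,x=-.0032); plan(P,T)"
```

```text
14.3 tcp plate mm [-3.55 -1.95 28.28] foot z -14.22438042085114 F plate [ 3.5  0.3 -0.2] q [ -39.2   -4.2    9.8  131.3   15.8   24.  -115. ]
[-179.5309  -30.1462   17.0247] [ 0.3045 -0.1804  0.1808]
t 14.3 shift [ 0.002 -0.003  0.001] turn [-0.001 -0.002 -0.007] rows 0.015759289551580402 0.07755802272327353
```

Emit:
apply_moves([
  [0, 0, 0.004, 0, 0, 0.015, 0],
  [0, 0, 0.008, 0, 0, 0.03, 0],
  [0, 0, 0.008, 0, 0, 0.03, 0],
  [0, 0, 0.008, 0, 0, 0.03, 0],
])

```text
time_s: 14.7
tool_pos: [0.5197, 0.219, 0.0861]
tool_rot: [-178.0, -30.1, 13.9]
force: [4.3, 2.8, 3.7]
grip_width: 0.0119
grasp_force: 40.0
```

```bash
python3 chk.py; python3 -c "
from tgt import *
o=env.get_obs();print(o['tool_rot'],o['wrist_torque'])"
```

```text
14.7 tcp plate mm [-3.74 -1.76 26.57] foot z -15.931024771589268 F plate [6.2 1.3 0.7] q [ -39.    -4.     9.6  131.2   15.8   23.8 -117.7]
[-177.967   -30.0739   13.9273] [ 0.4259 -0.7276  0.114 ]
```

Emit:
apply_moves([
  [0.005, 0, 0, 0, 0, -0.01, 0],
  [0.005, 0, 0, 0, 0, -0.02, 0],
  [0.005, 0, 0, 0, 0, -0.02, 0],
  [0.005, 0, 0, 0, 0, -0.02, 0.3],
  [0.005, 0, 0, 0, 0, -0.02, 0.5],
  [0.005, 0, 0, 0, 0, -0.02, 0.5],
  [0.005, 0, 0, 0, 0, -0.02, 0.5],
  [0.005, 0, 0, 0, 0, -0.02, 0.5],
  [0.005, 0, 0, 0, 0, -0.02, 0.5],
  [0.005, 0, 0, 0, 0, -0.02, 0.5],
  [0.005, 0, 0, 0, 0, -0.02, 0.5],
  [0.005, 0, 0, 0, 0, -0.02, 0.5],
])

```text
time_s: 15.9
tool_pos: [0.5195, 0.2186, 0.0857]
tool_rot: [-179.0, -30.0, 15.9]
force: [0.1, 0.8, 0.0]
grip_width: 0.0434
grasp_force: 0.0
```

Emit:
apply_moves([
  [0, 0, -0.05, 0, 0, 0, 0.5],
  [0, 0, -0.15, 0, 0, 0, 0.5],
  [0, 0, -0.25, 0, 0, 0, 0.5],
  [0, 0, -0.35, 0, 0, 0, 0.5],
  [0, 0, -0.35, 0, 0, 0, 0.5],
])

```text
time_s: 16.4
tool_pos: [0.4869, 0.2087, 0.1497]
tool_rot: [-178.9, -30.3, 15.9]
force: [0.3, 0.4, 0.5]
grip_width: 0.0433
grasp_force: 0.0
```

Run:
```python
from h import *
print(env.get_obs()['tool_pos'],env.get_obs()['qpos'])
w=save('wrist','w5');s=save('side','s5')
a=cv2.resize(s[240:360,240:370],(400,369),interpolation=cv2.INTER_CUBIC)
b=cv2.resize(w[60:430,120:520],(400,369))
cv2.imwrite('pics/c5.png',np.hstack([a,b])[:,:,::-1])
```

```text
[0.4869 0.2087 0.1497] [ -39.533   -14.4354    8.1672  131.4691   15.3679   34.0441 -115.474 ]
```

View pics/c5.png

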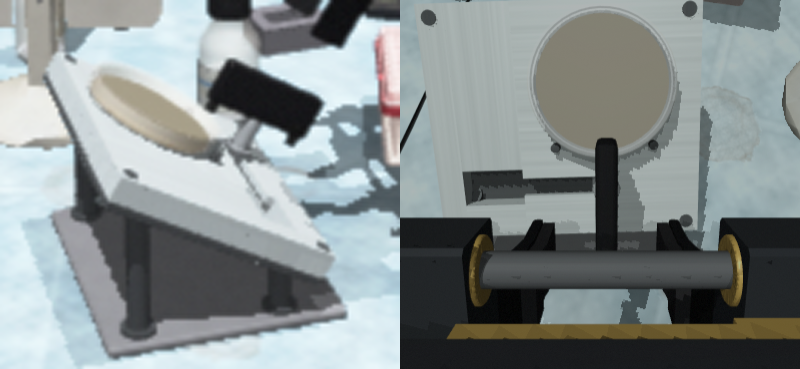

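```bash
python3 -c "
from cell import env
print(env.sign_off())"
```

```text
the job is handed in; nothing more can be done
None
```

The bolt's head is down through the window and slid to the closed end, and the bolt is turned a quarter turn clockwise (about 91 degrees) with its bar over the dish. I let it go, backed the gripper clear and handed the job in at about 16.5 s. I felt no hard stop at the end of the turn, I did not compare the bottle, tube and tape with their starting positions, and the hand-in gave no verdict.

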